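Lock the access cover of the lathe's control housing

ROBOT

A 6-joint arm with a two-finger parallel gripper is mounted at the origin on a cart in front of the work surface, level with it; the furniture and walls round the work are solid. World frame = base frame: x ahead of the robot, y to its left, z up, the work surface at z = 0. Lengths are in mm, angles in rad, forces in N, time in s.
With the tool pointing down it reaches from about 325 to 925 mm from the base axis. Payload 3.1 kg.
Tool frame: the origin (TCP) lies between the finger pads; the fingertips stand 11 mm ahead of it and the grasp point (between the pads) lies 8 mm behind it; z points along the fingers, y is the line along which they close (so a half turn about z gives the same grasp; the last joint's range is limited). The gripper opens to 85 mm and grips with 20 to 120 N. Pads are 22 mm wide; open, the fingers measure 114 mm over their backs; the gripper's body (76 mm by 85 mm) begins 54 mm behind the grasp point. The pads swing forward as they close: fully open they stand 13 mm farther back than shut.
Start: joints at [1.156, 0.217, 1.613, -0, 1.311, -0.112], TCP at [186.352, 596.584, 217] pointing down, gripper open.
Joint ranges: [-2.75, 2.75], [-0.78, 2.1], [0.31, 2.55], [-1.13, 4.27], [0.13, 2.63], [-2.58, 2.58]. Speed limits (rad/s): [2.79, 2.79, 3.14, 3.14, 3.14, 3.14].

INTERFACE

Orientations are given as a unit quaternion [x, y, z, w].
In Python, from plant import bot, vision gives the robot as it stands.
- The arm moves only by the shell command python3 -m creep 'ROWS' [FORCE]. ROWS is JSON, a list of rows, each a list of 7 numbers: the turn, a rotation vector about the tool's x, y, z in rad, then the shift along the tool's x, y, z in m, then the opening, from 0 (shut) to 1 (fully open). In form: [[wx, wy, wz, tx, ty, tz, jaw], ...]. A call has exactly 5 rows; each row is the pose to reach, as a shift and turn from the pose commanded when the call began, along the tool's axes at that moment; what a row does not reach only later rows make up. A row lasts 1/8 s, in which the tool goes at most 62.5 mm and 10.7 degrees, less where a joint would pass 70% of its speed; a pose out of reach is approached as far as the arm can. A call with a gripper value outside its range is refused whole. The fingers move at their own pace and stop on an object; FORCE is the grip in N (left out, the last holds). Time passes only in rows, so rows that repeat a pose let the fingers close, or fill a call up. It gives the time, the measured TCP pose, the force, the opening and the grip force at its end, in the units of the state.
- bot.read_state(): the state, without advancing time (a new reading comes with each control period).
- vision.get_image(name): name is "side" or "top"; returns the picture (384x512x3 uint8, red, green, blue); there is no depth.
- vision.camera_info(name): a dict with "fx", "fy", "cx", "cy" (pixels), "R" (3x3) and "t" (3): a world point X has camera coordinates R X + t. Camera axes: x right, y down, z forward; pixel columns grow to the right and rows downward; lengths in mm; the calibration is good to about 2 mm. A picture is of the moment at which its call begins. camera_info takes no time and is no camera call.
- bot.hand_in(): hands the job in; it is judged then, once.
The state is a dict: "t": time; "joint_pos": joint angles; "qd": joint speeds; "joint_torque": joint torques, N m; "ee_pos": TCP position; "orientation": TCP orientation; "contact_force": force on the tool from outside, world axes, zero at the start; "wrist_torque": the same for the moment, N m; "grip_width": finger opening in mm; "gripper_force": force on a finger pad.
Only numpy, scipy, OpenCV 4.12 (cv2) and the standard library are available. Lean on these libraries where they do the work, as an engineer would, in place of code of your own. Each camera call takes 0.05 s, during which the arm holds its last target. There are 200 camera calls.

TASK

Press the ajar cover of the grey control housing fully shut with the fingertips. Then set a fingertip in the slot of its large round quarter-turn fastener and turn it clockwise, seen from above, all the way to its stop, so that the cover is locked. Do not throw the cover open, do not turn the fastener before the cover is shut, and leave the screwdriver, the loupe and the pith block where they are.

Things in the scene. Friction and masses are not known exactly. Their poses are not given: they have to be found in the camera images.
- housing: Fixed grey metal box 174 x 190 x 62 mm (x, y, z), screwed to the bench. Origin: centre of its underside, on the bench; its x axis points from the front edge to the hinge side at the rear (away from the robot), z up.
- cover (a joint): Angle (rad) of the flat aluminium cover, 179 x 194 x 6 mm, hinged on the housing's rear top edge (hinge line along housing y, at x = +87, z = 62 mm in its frame). 0 is shut, larger is more open (front raised), stop at 0.9. It starts ajar; a stiff hinge (0.65 N m) keeps it where it is left; 3 to 8 N down on the front strip shuts it. Shut, its upper face is at z = 69 mm.
- cover_press (a point): Point on the cover's upper face, mid-length of the bare strip between front edge and bezel (this point 19 mm from the edge, 18 mm from the bezel): a good place to press. 157 mm in front of the hinge line and 7 mm above it when shut; moves with the cover. Axes: x to the hinge, z out of the upper face.
- fastener (a joint): Angle (rad) of the quarter-turn fastener, growing clockwise from above. 0: unlocked, slot along the housing's y axis (parallel to the front edge). 1.571: locked, at a hard stop, slot along housing x, in line with two small pips on the bezel. Starts at 0 to 0.35; friction 0.12 N m, no spring. Its tongue under the cover catches a keeper in the housing's front wall.
- slot_mid (a point): Centre of the fastener's head, on its axis, level with its top; y axis along the slot, z out of the cover. With the cover shut: housing x = +5, y = 0, z = 83 mm. Head: metal disc, 96 mm diameter; one straight slot right across, 40 mm wide, 12 mm deep, flat floor. A bezel ring (inner diameter 100, outer 116 mm, as high as the head) closes the slot's ends. Push a slot wall about 26 mm off the axis.
- screwdriver: Loose screwdriver with a brown handle, 119 mm long and 11 mm thick, lying left of the housing: leave alone. Origin: underside of its middle.
- eye_loupe: Loose black eye loupe, 38 mm diameter, 30 mm tall, standing right of the housing: leave alone. Origin: centre of its underside.
- pith: Loose pale pith block, 22 x 50 x 16 mm, lying in front of the housing: leave alone. Origin: centre of its underside.

How it is judged:
By the outcome, as a careful person would: the job done as asked, in the order asked, and still so for the second after the job is handed in, with the robot touching nothing.
It also fails if it takes over 45 s, if anything falls off the work surface, if the arm or the gripper's body presses on something with over 40 N, if the wrist force passes 120 N, or if a joint passes its speed limit or range.

## Working session

There is one attempt and no reset: what is moved stays moved. The work goes in short steps, Python scripts to look and compute and a shell command to move; the robot and the scene stay as the last step left them, time stands still between calls to the robot, and variables do not carry over. Pictures are saved under pics/ and viewed, at most 10 in all, crops included, and the job is handed in when it is done.

```bash
ls; mkdir -p pics
python3 - <<'E'
from plant import bot, vision
import cv2
s=bot.read_state()
print({k:s[k] for k in ("t","ee_pos","orientation","contact_force","grip_width")})
for n in("top","side"):
    im=vision.get_image(n); cv2.imwrite(f"pics/{n}0.png",im[:,:,::-1])
    i=vision.camera_info(n); print(n,i)
E
```

```text
pics
{'t': 0.0, 'ee_pos': array([186.00219747, 595.77355633, 215.66469222]), 'orientation': array([ 1.50838955e-01,  9.88557606e-01, -1.16996420e-03, -3.17317609e-04]), 'contact_force': array([ 0.46426808,  0.03212053, -0.03907064]), 'grip_width': 85.17328653464592}
top {'fx': 455.91703189864324, 'fy': 455.91703189864324, 'cx': 252.0013502749111, 'cy': 190.318624468517, 'R': array([[ 1.14901891e-01, -9.93376796e-01, -3.10058822e-04],
       [-9.69482042e-01, -1.12069975e-01, -2.18047909e-01],
       [ 2.16568985e-01,  2.53547136e-02, -9.75938017e-01]]), 't': array([-110.78623096,  557.97188849,  913.12392172])}
side {'fx': 354.0192253314192, 'fy': 354.0192253314192, 'cx': 252.21690467611364, 'cy': 191.87316811872154, 'R': array([[ 9.69159339e-01, -2.46433486e-01, -8.44107921e-04],
       [-1.67602787e-01, -6.56619692e-01, -7.35363778e-01],
       [ 1.80664001e-01,  7.12826148e-01, -6.77672046e-01]]), 't': array([-538.54854434,  102.29584494,  836.39666537])}
```

View pics/top0.png

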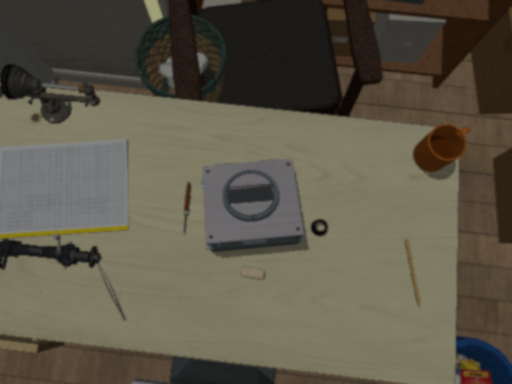

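View pics/side0.png

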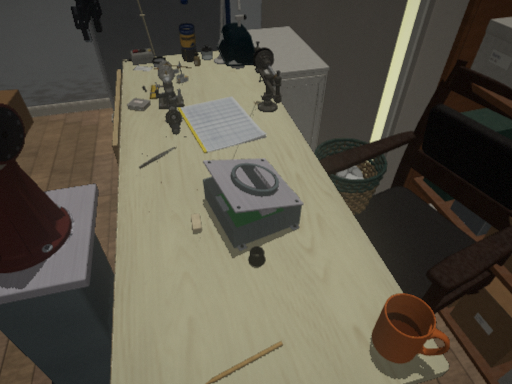

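The top view shows the housing at about (252,205) with the fastener at (251,194), the screwdriver at (187,205), the loupe at (319,227) and the pith at (253,272). The side view shows the cover clearly ajar, with the fastener at (255,178). I'll enlarge both around the housing.

Run:
```python
import cv2,numpy as np
a=cv2.imread("pics/top0.png")[145:265,190:315]; b=cv2.imread("pics/side0.png")[145:265,185:310]
f=lambda m:cv2.convertScaleAbs(cv2.resize(m,(400,384),interpolation=cv2.INTER_CUBIC),alpha=1.4)
cv2.imwrite("pics/c0.png",np.hstack([f(a),f(b)]))
```

```text
(no output)
```

View pics/c0.png

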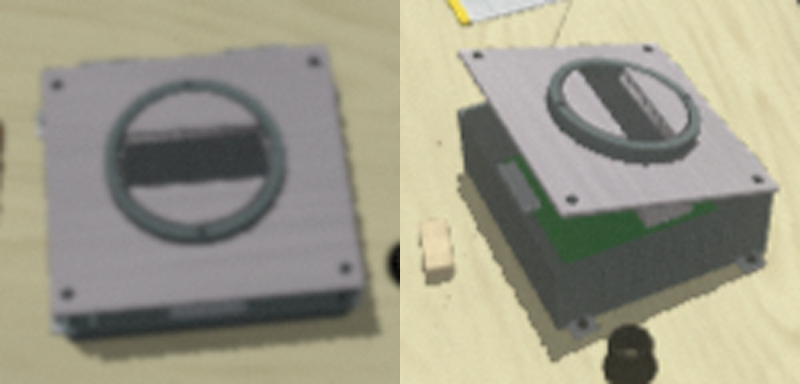

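The crops show the cover corners. Top crop: rear-left (41,70), rear-right (328,46), front-right (365,285), front-left (53,315). Side crop: front-left (458,50), front-right (562,213), rear-right (778,187), rear-left (655,45). The slot is close to parallel with the front edge. I'll triangulate these points.

```bash
cat > h.py <<'E'
import numpy as np
from plant import bot, vision
def cam(n): return vision.camera_info(n)
def ray(n,u,v):
    c=cam(n);R=np.array(c["R"]);d=R.T@np.array([(u-c["cx"])/c["fx"],(v-c["cy"])/c["fy"],1]);return -R.T@c["t"],d/np.linalg.norm(d)
def onz(n,u,v,z):
    o,d=ray(n,u,v);return o+d*(z-o[2])/d[2]
def tri(a,b):
    A=np.zeros((3,3));B=np.zeros(3);L=[]
    for n,p in(("top",a),("side",b)):
        o,d=ray(n,*p);P=np.eye(3)-np.outer(d,d);A+=P;B+=P@o;L.append((o,P))
    x=np.linalg.solve(A,B);return x,[np.linalg.norm(P@(x-o)) for o,P in L]
def proj(n,X):
    c=cam(n);p=np.array(c["R"])@X+c["t"];return np.array([c["fx"]*p[0]/p[2]+c["cx"],c["fy"]*p[1]/p[2]+c["cy"]])
E
python3 - <<'E'
from h import *
np.set_printoptions(precision=1,suppress=True)
T=lambda x,y:(190+x/3.2,145+y/3.2)
S=lambda x,y:(185+(x-400)/3.2,145+y/3.2)
P={}
for k,a,b in(("RL",(41,70),(655,42)),("RR",(328,46),(778,187)),("FR",(365,285),(562,213)),("FL",(53,315),(458,50)),
 ("sRL",(56,86),(648,48)),("sRR",(315,62),(758,180)),("sFR",(346,268),(572,200)),("sFL",(67,294),(477,56)),
 ("pipF",(201,231),(558,103)),("pipR",(190,85),(692,107))):
    x,r=tri(T(*a),S(*b));P[k]=x;print(k,x,np.array(r))
for a,b in(("RL","RR"),("RR","FR"),("FR","FL"),("FL","RL")):print(a,b,np.linalg.norm(P[a]-P[b]))
# housing feet base: bottom front corners
for z in (0,): print("base FR side",onz("side",*S(552,325),z),"FL",onz("side",*S(460,180),z))
for n,p in(("screw",(187,205)),("loupe",(319,227)),("pith",(253,272))): print(n,onz("top",*p,5))
E
```

```text
RL [606.1  65.1  65.5] [0.7 0.7]
RR [ 644.5 -125.2   67.3] [0.8 0.8]
FR [ 479.3 -159.5  116.9] [0.6 0.6]
FL [439.4  29.  115.7] [0.9 0.9]
sRL [595.8  52.9  69.9] [1.4 1.4]
sRR [ 631.6 -117.4   70.1] [0.9 0.9]
sFR [ 488.8 -147.1  114.4] [0.5 0.5]
sFL [453.1  22.6 112.4] [0.5 0.5]
pipF [499.9 -55.3 120.1] [0.1 0.1]
pipR [605.3 -36.4  77.6] [2. 2.]
RL RR 194.10283497618002
RR FR 175.8344860706111
FR FL 192.74237189222768
FL RL 177.73071983252862
base FR side [ 469.7 -154.9    0. ] FL [428.1   9.4   0. ]
screw [529.2  96.8   5. ]
loupe [ 513.6 -202.2    5. ]
pith [398.7 -67.6   5. ]
```

The triangulated corner distances are 194 and 177 mm, which fit the 194 x 179 mm cover. That gives yaw ≈ 0.204, cover angle ≈ 0.28 and the hinge midpoint near (622,-31). Next I'll write a helper that turns world targets into tool-frame rows, and check the path's clearance.

```bash
cat >> h.py <<'E'
from scipy.spatial.transform import Rotation as Ro
PSI=0.204; X=np.array([np.cos(PSI),np.sin(PSI),0]); Y=np.array([-X[1],X[0],0]); O=np.array([536.6,-48.8,0])
def house(x,y,z): return O+x*X+y*Y+np.array([0,0,z])
def go(P,yaw):
    "tool-frame rotvec and shift (m) to world TCP P, pointing down, tool y at world yaw"
    s=bot.read_state();R=Ro.from_quat(s["orientation"])
    y=np.array([np.cos(yaw),np.sin(yaw),0]);z=np.array([0,0,-1.]);G=Ro.from_matrix(np.c_[np.cross(y,z),y,z])
    print("t",s["t"],"pos",np.round(s["ee_pos"],1),"row",np.round((R.inv()*G).as_rotvec(),3),np.round(R.inv().apply(P-s["ee_pos"])/1000,4))
E
python3 - <<'E'
from h import *
np.set_printoptions(precision=1,suppress=True)
print(tri((95,257),(174,130)),tri((30,250),(172,112)),onz("top",125,318,0),proj("side",np.array([430,330,0])))
go(house(-70,0,190),PSI+np.pi/2)
print(house(-70,0,0))
E
```

```text
(array([386.3, 257.8,  69.4]), [np.float64(2.625079828342923), np.float64(2.625079828342815)]) (array([387.5, 405. ,  46.4]), [np.float64(0.84287378500581), np.float64(0.8428737850056603)]) [271.  193.7   0. ] [189.6 134.4]
t 0.1 pos [186.  595.8 215.8] row [-0.  -0.  -0.5] [-0.5 -0.5  0. ]
[468.1 -63.    0. ]
```

```bash
python3 -m creep '[[0,0,-0.1,-0.039,-0.046,0,0.47],[0,0,-0.2,-0.078,-0.092,0,0.47],[0,0,-0.3,-0.117,-0.138,0,0.47],[0,0,-0.4,-0.156,-0.184,0,0.47],[0,0,-0.5,-0.195,-0.228,0,0.47]]' 40; python3 -c "
from h import *
go(house(-70,0,190),PSI+np.pi/2)"
```

```text
t: 0.72
ee_pos: [304.6, 318.8, 216.6]
orientation: [-0.1, 0.995, -0.0, -0.0]
contact_force: [1.0, -0.2, -0.4]
grip_width: 40.2
gripper_force: 0.0
t 0.725 pos [304.6 318.8 216.6] row [-0.    -0.    -0.003] [-0.0839 -0.4067  0.0267]
```

```bash
python3 -m creep '[[0,0,0,-0.012,-0.059,0,0.47],[0,0,0,-0.024,-0.118,0,0.47],[0,0,0,-0.036,-0.177,0,0.47],[0,0,0,-0.048,-0.236,0,0.47],[0,0,0,-0.06,-0.295,0,0.47]]' ; python3 -c "
from h import *
go(house(-70,0,190),PSI+np.pi/2)"
```

```text
t: 1.35
ee_pos: [421.3, 41.4, 216.9]
orientation: [-0.098, 0.995, 0.0, 0.0]
contact_force: [0.8, 1.1, 0.4]
grip_width: 39.9
gripper_force: 0.0
t 1.35 pos [421.3  41.4 216.9] row [ 0.     0.001 -0.007] [-0.0254 -0.1115  0.0268]
```

```bash
python3 -m creep '[[0,0,-0.007,-0.012,-0.05,0,0.47],[0,0,-0.007,-0.025,-0.1,0.02,0.47],[0,0,-0.007,-0.025,-0.112,0.04,0.47],[0,0,-0.007,-0.025,-0.112,0.057,0.47],[0,0,-0.007,-0.025,-0.112,0.057,0.47]]'
python3 - <<'E'
from h import *
import cv2
go(house(-70,0,160),PSI+np.pi/2)
I=[vision.get_image(n)[:,:,::-1] for n in("top","side")]
f=lambda m:cv2.convertScaleAbs(cv2.resize(m,(400,384),interpolation=cv2.INTER_CUBIC),alpha=1.4)
cv2.imwrite("pics/c1.png",np.hstack([f(I[0][145:289,180:330]),f(I[1][105:249,170:320])]))
E
```

```text
t: 1.98
ee_pos: [465.6, -60.5, 157.9]
orientation: [-0.102, 0.995, 0.001, -0.002]
contact_force: [-1.0, 0.7, -0.8]
grip_width: 39.9
gripper_force: 0.0
t 1.975 pos [465.6 -60.5 157.9] row [ 0.003 -0.004  0.001] [-0.0019 -0.0029 -0.0022]
```

View pics/c1.png

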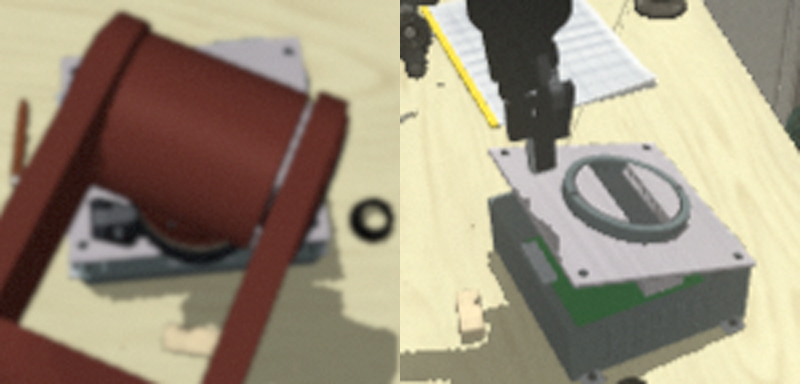

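The side crop shows the fingers over the cover's front strip, with the tip at crop (540,170), still above the cover. I'll check that pixel against the projected tip before pressing.

Run:
```python
from h import *
np.set_printoptions(precision=1,suppress=True)
p=bot.read_state()["ee_pos"]
for k in(-27,27):
  for dz in(-11,0): q=proj("side",p+k*Y+[0,0,dz]); print(k,dz,400+(q[0]-170)*2.667,(q[1]-105)*2.667)
print(onz("top",319,227,0))
```

```text
-27 -11 545.96928837635 195.16908567681483
-27 0 545.2302031113203 184.63969272794574
27 -11 521.174619744338 157.7204383647469
27 0 520.2342029271091 147.3142254841079
[ 514.4 -202.8    0. ]
```

```bash
python3 -m creep '[[0,0,0,0,0,0.01,0.47],[0,0,0,0,0,0.02,0.47],[0,0,0,0,0,0.03,0.47],[0,0,0,0,0,0.038,0.47],[0,0,0,0,0,0.04,0.47]]' ; python3 -c "
from h import *
go(house(-70,0,75),PSI+np.pi/2)"
```

```text
t: 2.7
ee_pos: [466.9, -61.5, 119.0]
orientation: [-0.102, 0.995, 0.0, -0.001]
contact_force: [0.1, 0.1, -0.6]
grip_width: 40.0
gripper_force: 0.0
t 2.7 pos [466.9 -61.5 119. ] row [ 0.001 -0.002  0.   ] [-0.0009 -0.0017  0.044 ]
```

```bash
python3 -m creep '[[0,0,0,0,0,0.004,0.47],[0,0,0,0,0,0.008,0.47],[0,0,0,0,0,0.012,0.47],[0,0,0,0,0,0.016,0.47],[0,0,0,0,0,0.02,0.47]]'; python3 -m creep '[[0,0,0,0,0,0.004,0.47],[0,0,0,0,0,0.008,0.47],[0,0,0,0,0,0.012,0.47],[0,0,0,0,0,0.016,0.47],[0,0,0,0,0,0.016,0.47]]'
```

```text
t: 3.32
ee_pos: [467.6, -61.7, 100.0]
orientation: [-0.102, 0.995, -0.0, -0.0]
contact_force: [-1.1, -0.0, 1.7]
grip_width: 40.2
gripper_force: 0.8
t: 3.95
ee_pos: [467.5, -61.5, 83.5]
orientation: [-0.102, 0.995, 0.0, -0.0]
contact_force: [0.4, 0.4, -0.3]
grip_width: 40.2
gripper_force: 0.0
```

Run:
```python
from h import *
import cv2
m=vision.get_image("side")[115:275,170:330,::-1]
cv2.imwrite("pics/c2.png",cv2.convertScaleAbs(cv2.resize(m,(600,600),interpolation=cv2.INTER_CUBIC),alpha=1.4))
```

```text
(no output)
```

View pics/c2.png

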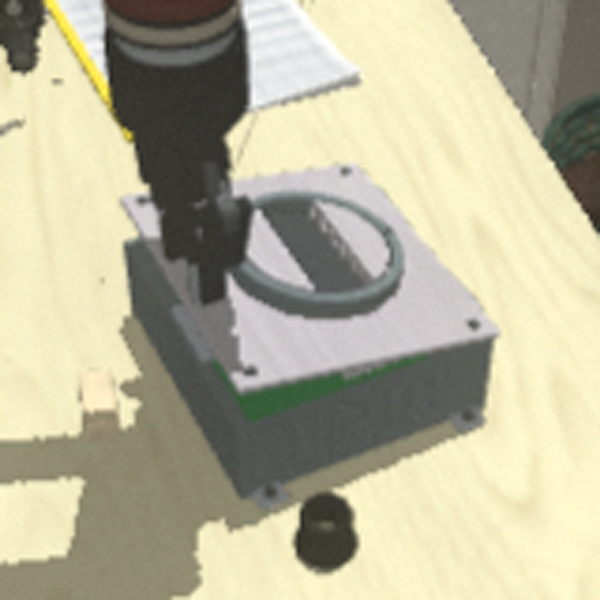

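The fingertips at about (210,300) are on the front strip, and the cover is lower but not shut: a gap still shows at (330,370). I'll keep pressing until the force rises.

```bash
python3 -m creep '[[0,0,0,0,0,0.003,0.47],[0,0,0,0,0,0.006,0.47],[0,0,0,0,0,0.009,0.47],[0,0,0,0,0,0.01,0.47],[0,0,0,0,0,0.01,0.47]]'; python3 -m creep '[[0,0,0,0,0,0.001,0.47],[0,0,0,0,0,0.002,0.47],[0,0,0,0,0,0.003,0.47],[0,0,0,0,0,0.004,0.47],[0,0,0,0,0,0.004,0.47]]'
```

```text
t: 4.62
ee_pos: [467.6, -61.6, 73.8]
orientation: [-0.102, 0.995, 0.0, 0.0]
contact_force: [0.1, -0.4, 0.5]
grip_width: 40.1
gripper_force: 0.0
t: 5.25
ee_pos: [467.6, -61.6, 69.9]
orientation: [-0.102, 0.995, 0.0, 0.0]
contact_force: [0.2, -0.5, 0.2]
grip_width: 40.3
gripper_force: 0.1
```

```bash
python3 -m creep '[[0,0,0,0,0,0.001,0.47],[0,0,0,0,0,0.002,0.47],[0,0,0,0,0,0.003,0.47],[0,0,0,0,0,0.004,0.47],[0,0,0,0,0,0.004,0.47]]'
python3 - <<'E'
from h import *
import cv2
m=vision.get_image("side")[115:275,170:330,::-1]
cv2.imwrite("pics/c3.png",cv2.convertScaleAbs(cv2.resize(m,(600,600),interpolation=cv2.INTER_CUBIC),alpha=1.4))
E
```

```text
t: 5.88
ee_pos: [467.7, -61.6, 65.9]
orientation: [-0.102, 0.995, 0.0, 0.0]
contact_force: [0.1, 0.5, 0.5]
grip_width: 39.8
gripper_force: 0.0
```

View pics/c3.png

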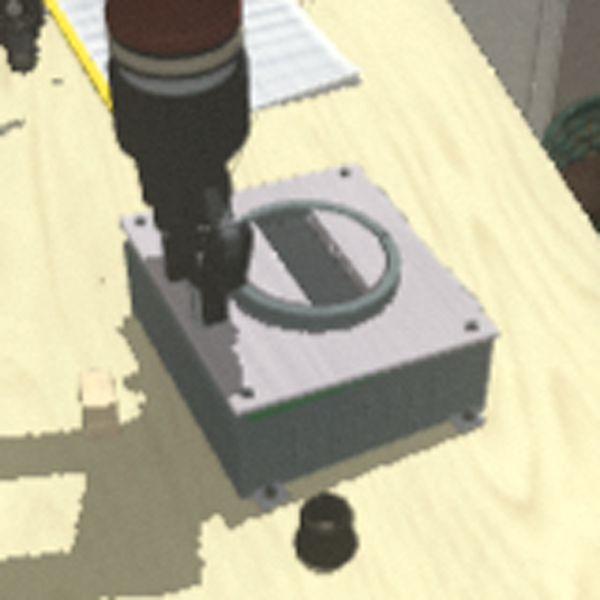

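The cover is nearly shut, with a thin green gap left at (290,410). I'll press on in small steps.

```bash
python3 -m creep '[[0,0,0,0,0,0.001,0.47],[0,0,0,0,0,0.002,0.47],[0,0,0,0,0,0.003,0.47],[0,0,0,0,0,0.004,0.47],[0,0,0,0,0,0.005,0.47]]'; python3 -m creep '[[0,0,0,0,0,0.001,0.47],[0,0,0,0,0,0.0015,0.47],[0,0,0,0,0,0.002,0.47],[0,0,0,0,0,0.0025,0.47],[0,0,0,0,0,0.003,0.47]]'
```

```text
t: 6.55
ee_pos: [467.5, -61.7, 60.9]
orientation: [-0.102, 0.995, -0.0, -0.0]
contact_force: [-0.3, -0.0, 1.0]
grip_width: 40.2
gripper_force: 0.7
t: 7.18
ee_pos: [467.6, -61.6, 58.0]
orientation: [-0.102, 0.995, -0.0, 0.0]
contact_force: [-1.8, -0.4, 1.6]
grip_width: 40.3
gripper_force: 0.7
```

```bash
python3 -m creep '[[0,0,0,0,0,0.0005,0.47],[0,0,0,0,0,0.001,0.47],[0,0,0,0,0,0.0015,0.47],[0,0,0,0,0,0.002,0.47],[0,0,0,0,0,0.002,0.47]]'
python3 - <<'E'
from h import *
import cv2
s=bot.read_state();print(s["wrist_torque"],s["joint_torque"],s["ee_pos"])
m=vision.get_image("side")[145:265,170:330,::-1]
cv2.imwrite("pics/c4.png",cv2.convertScaleAbs(cv2.resize(m,(800,600),interpolation=cv2.INTER_CUBIC),alpha=1.4))
E
```

```text
t: 7.8
ee_pos: [467.7, -61.6, 55.9]
orientation: [-0.102, 0.995, 0.0, 0.0]
contact_force: [-0.6, -0.6, -0.7]
grip_width: 40.2
gripper_force: 0.1
[ 0.03998596  0.04686615 -0.02739013] [ 1.57397438e-02 -2.87231684e+01 -2.44356751e+01  1.25764380e-02
 -4.62086429e-02 -6.66177675e-04] [467.72533488 -61.61529778  55.93003475]
```

View pics/c4.png

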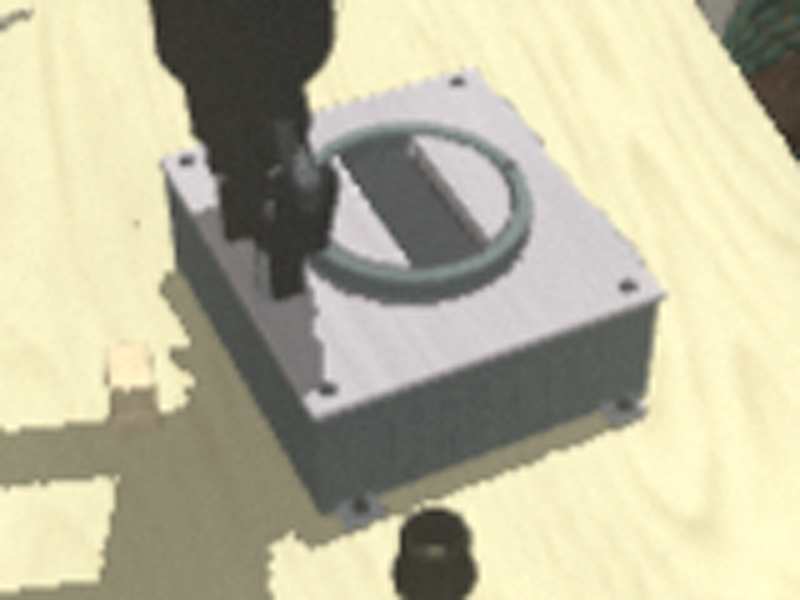

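The cover now looks shut or nearly so, with its front-right upper corner at crop (315,415) and no green gap. I'll check the corner against the projection.

```bash
python3 - <<'E'
from h import *
for nm,x,y in(("FR",-89,-97),("RR",90,-97)):
  for z in(66,69,72,75):
    q=proj("side",house(x,y,z)-[0,0,1.4]);print(nm,z,(q-[170,145])*5)
E
python3 -m creep '[[0,0,0,0,0,0.0005,0.47],[0,0,0,0,0,0.001,0.47],[0,0,0,0,0,0.0015,0.47],[0,0,0,0,0,0.002,0.47],[0,0,0,0,0,0.0025,0.47]]'
```

```text
FR 66 [308.65339839 425.8263494 ]
FR 69 [308.37348987 421.20027618]
FR 72 [308.09207978 416.54938644]
FR 75 [307.80915602 411.87347993]
RR 66 [663.4649243  297.50542832]
RR 69 [664.08707551 292.88571894]
RR 72 [664.71232884 288.24297515]
RR 75 [665.34070754 283.57702425]
t: 8.48
ee_pos: [467.8, -61.6, 53.6]
orientation: [-0.102, 0.995, -0.0, 0.0]
contact_force: [-0.5, 1.2, 1.1]
grip_width: 40.3
gripper_force: 0.7
```

```bash
python3 - <<'E'
from h import *
np.set_printoptions(precision=1,suppress=True)
p=np.array([467.7,-61.6,0])
for u,v in((285,298),(240,240)):
    q=onz("side",170+u/5,145+v/5,70);d=q-p;print(q,d@X,d@Y)
E
python3 -m creep '[[0,0,0,0,0,0.0005,0.47],[0,0,0,0,0,0.001,0.47],[0,0,0,0,0,0.0015,0.47],[0,0,0,0,0,0.002,0.47],[0,0,0,0,0,0.0025,0.47]]'
```

```text
[473.7 -88.   70. ] 0.5458439918472174 -27.037316723746187
[460.7 -44.3  70. ] -3.383659707430611 18.40584930442444
t: 9.1
ee_pos: [467.8, -61.7, 53.0]
orientation: [-0.102, 0.995, 0.0, -0.001]
contact_force: [-7.2, 2.1, 18.7]
grip_width: 39.9
gripper_force: 9.0
```

The force rose to 18.7 N at TCP z = 53, so the cover is on its stop and the fingertips sit about 16 mm above the reported TCP. I'll lift clear, check the lid again, and measure the slot direction.

```bash
python3 -m creep '[[0,0,0,0,0,-0.01,0.47],[0,0,0,0,0,-0.03,0.47],[0,0,0,0,0,-0.06,0.47],[0,0,0,0,0,-0.06,0.47],[0,0,0,0,0,-0.06,0.47]]'
python3 - <<'E'
from h import *
import cv2
np.set_printoptions(precision=3,suppress=True)
for a,b in(((340,160),(410,264)),((412,140),(487,242))):
    p=[onz("side",170+u/5,145+v/5,81.6) for u,v in(a,b)]; d=p[0]-p[1]; print([((q-O)@X,(q-O)@Y) for q in p],"slot dir vs Y, cw+:",np.arctan2(d@X,d@Y))
m=vision.get_image("side")[145:265,170:330,::-1]
cv2.imwrite("pics/c5.png",cv2.convertScaleAbs(cv2.resize(m,(800,600),interpolation=cv2.INTER_CUBIC),alpha=1.4))
go(house(5,0,110),PSI+np.pi/2)
E
```

```text
t: 9.72
ee_pos: [467.0, -61.5, 110.3]
orientation: [-0.102, 0.995, 0.0, -0.0]
contact_force: [-0.6, -1.4, -0.7]
grip_width: 40.3
gripper_force: 0.0
[(np.float64(-11.955394299013633), np.float64(39.940558832411526)), (np.float64(-13.420188099712114), np.float64(-41.3786608443222))] slot dir vs Y, cw+: 0.018010937796095933
[(np.float64(26.406455982259402), np.float64(38.268868944606865)), (np.float64(25.21117663270471), np.float64(-43.74185866109445))] slot dir vs Y, cw+: 0.014573638852844696
t 9.775 pos [466.5 -61.4 109.7] row [ 0.001 -0.002  0.   ] [-0.076 -0.002 -0.   ]
```

View pics/c5.png

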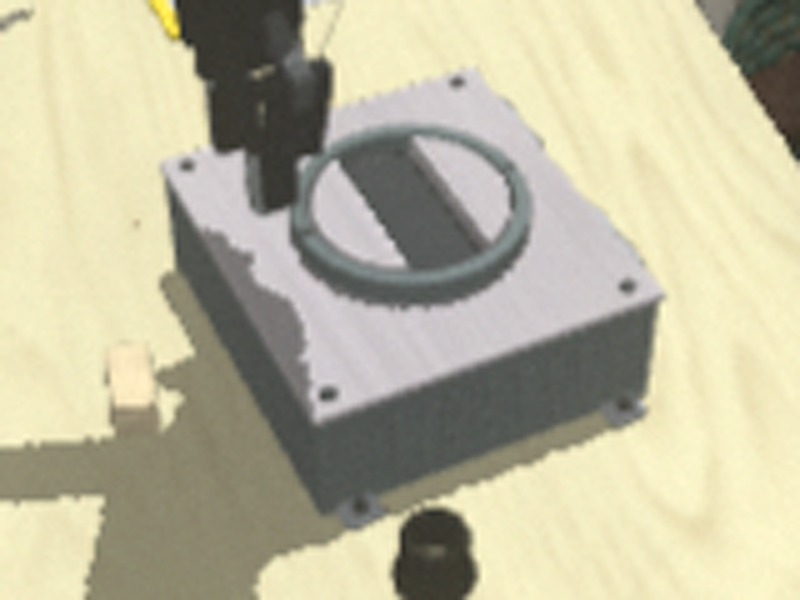

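The cover is fully shut: its front-right corner at crop (315,423) matches z = 69. The slot is centred near housing (6,-1) at about 0.015 rad. I'll move over it and down, then do a fork turn with both fingertips in the slot.

```bash
python3 -m creep '[[0,0,0,-0.039,0,0,0.47],[0,0,0,-0.077,-0.001,0,0.47],[0,0,0,-0.077,-0.001,0.005,0.47],[0,0,0,-0.077,-0.001,0.018,0.47],[0,0,0,-0.077,-0.001,0.025,0.47]]'; python3 -m creep '[[0,0,0,0,0,0,0.47],[0,0,0,0,0,0.006,0.47],[0,0,0,0,0,0.012,0.47],[0,0,0,0,0,0.018,0.47],[0,0,0,0,0,0.018,0.47]]'; python3 -c "
from h import *
go(house(6,-1,58),PSI+np.pi/2)"
```

```text
t: 10.4
ee_pos: [540.5, -46.7, 83.5]
orientation: [-0.102, 0.995, 0.001, -0.002]
contact_force: [0.1, 0.3, -0.3]
grip_width: 40.2
gripper_force: 0.0
t: 11.02
ee_pos: [542.6, -46.9, 67.3]
orientation: [-0.102, 0.995, 0.0, -0.001]
contact_force: [-0.4, -0.5, 0.4]
grip_width: 40.1
gripper_force: 0.0
t 11.025 pos [542.6 -46.9  67.3] row [ 0.001 -0.001  0.   ] [ 0.0002 -0.0017  0.0093]
```

```bash
python3 -m creep '[[0,0,0,0,-0.001,0.003,0.47],[0,0,0,0,-0.001,0.006,0.47],[0,0,0,0,-0.001,0.009,0.47],[0,0,0,0,-0.001,0.009,0.47],[0,0,0,0,-0.001,0.009,0.47]]'
python3 - <<'E'
from h import *
import cv2
print(bot.read_state()["wrist_torque"])
m=vision.get_image("side")[145:265,170:330,::-1]
cv2.imwrite("pics/c6.png",cv2.convertScaleAbs(cv2.resize(m,(800,600),interpolation=cv2.INTER_CUBIC),alpha=1.4))
E
```

```text
t: 11.65
ee_pos: [543.4, -48.0, 59.0]
orientation: [-0.102, 0.995, -0.0, 0.0]
contact_force: [-0.4, 0.0, 0.7]
grip_width: 40.3
gripper_force: 0.0
[0.06918966 0.08104354 0.00897994]
```

View pics/c6.png

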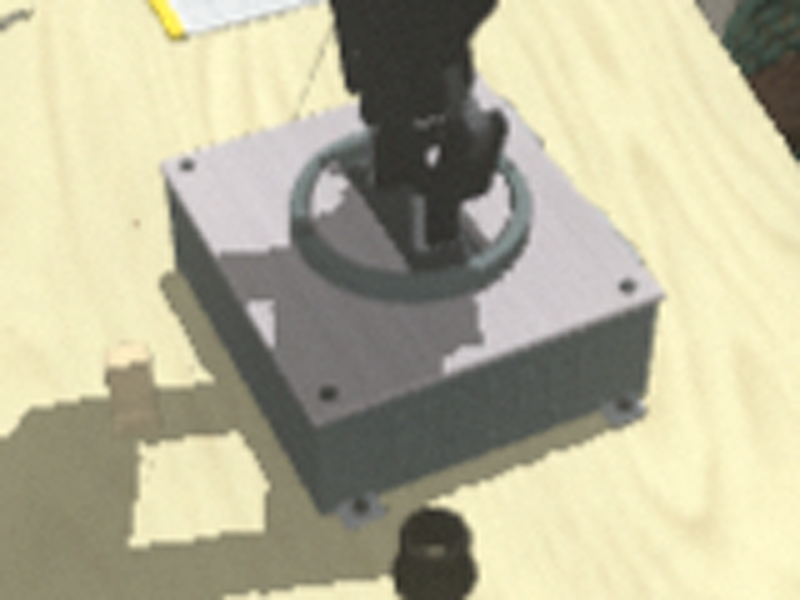

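Both fingertips are in the slot, the near one at crop (435,250), with no contact force. Now turning clockwise (+z in the tool frame).

```bash
python3 -m creep '[[0,0,0.1,0,0,0,0.47],[0,0,0.2,0,0,0,0.47],[0,0,0.3,0,0,0,0.47],[0,0,0.4,0,0,0,0.47],[0,0,0.5,0,0,0,0.47]]'; python3 -c "
from h import *
s=bot.read_state();print(s['wrist_torque'])
go(house(5.5,-0.5,59),PSI+np.pi/2-0.5)"
```

```text
t: 12.32
ee_pos: [542.7, -47.8, 59.1]
orientation: [0.149, 0.989, -0.0, -0.001]
contact_force: [-2.0, 0.7, 1.5]
grip_width: 40.0
gripper_force: 2.3
[0.06610661 0.26714401 0.15343522]
t 12.325 pos [542.7 -47.8  59.1] row [-0.    -0.002 -0.002] [ 0.0005 -0.0006  0.0001]
```

```bash
python3 -m creep '[[0,0,0.12,0,0,0,0.47],[0,0,0.24,0,0,0,0.47],[0,0,0.36,0,0,0,0.47],[0,0,0.48,0,0,0,0.47],[0,0,0.6,0,0,0,0.47]]'; python3 -m creep '[[0,0,0.1,0,0,0,0.47],[0,0,0.2,0,0,0,0.47],[0,0,0.3,0,0,0,0.47],[0,0,0.4,0,0,0,0.47],[0,0,0.5,0,0,0,0.47]]'; python3 -c "
from h import *
s=bot.read_state();print(s['wrist_torque'],s['joint_pos'])
go(house(5.5,-0.5,59),PSI)"
```

```text
t: 12.95
ee_pos: [541.9, -47.5, 59.0]
orientation: [0.435, 0.901, -0.0, -0.002]
contact_force: [-3.7, 0.3, 3.0]
grip_width: 40.6
gripper_force: 3.1
t: 13.58
ee_pos: [541.5, -47.0, 59.0]
orientation: [0.644, 0.765, -0.001, -0.002]
contact_force: [-3.4, 2.1, 4.0]
grip_width: 40.1
gripper_force: 3.7
[0.38742635 0.71090727 0.1648182 ] [-2.16176006e-01  2.41056034e-01  1.91209038e+00  8.40829737e-04
  9.93126202e-01 -3.88981545e-01]
t 13.575 pos [541.5 -47.   59. ] row [-0.004 -0.002 -0.032] [-0.0012  0.0003 -0.0001]
```

Tool is turned 1.6 rad in all. I'll continue in small steps until the torque rises at the stop.

```bash
python3 -m creep '[[0,0,0.04,0,0,0,0.47],[0,0,0.08,0,0,0,0.47],[0,0,0.12,0,0,0,0.47],[0,0,0.15,0,0,0,0.47],[0,0,0.15,0,0,0,0.47]]'; python3 -c "
from h import *
s=bot.read_state();print(s['wrist_torque'])"; python3 -m creep '[[0,0,0.02,0,0,0,0.47],[0,0,0.04,0,0,0,0.47],[0,0,0.06,0,0,0,0.47],[0,0,0.08,0,0,0,0.47],[0,0,0.08,0,0,0,0.47]]';  python3 -c "
from h import *
s=bot.read_state();print(s['wrist_torque'])"
```

```text
t: 14.2
ee_pos: [541.5, -46.9, 58.9]
orientation: [0.698, 0.716, -0.001, -0.002]
contact_force: [-4.5, 3.3, 3.3]
grip_width: 40.6
gripper_force: 3.0
[0.41647416 0.62723415 0.06055487]
t: 14.82
ee_pos: [541.4, -46.8, 58.9]
orientation: [0.726, 0.687, -0.001, -0.002]
contact_force: [-4.3, 3.8, 3.6]
grip_width: 40.2
gripper_force: 3.2
[0.44602812 0.64542178 0.08177324]
```

```bash
for i in 1; do :; done; python3 -m creep '[[0,0,0.02,0,0,0,0.47],[0,0,0.04,0,0,0,0.47],[0,0,0.06,0,0,0,0.47],[0,0,0.08,0,0,0,0.47],[0,0,0.08,0,0,0,0.47]]'; python3 -c "
from h import *
s=bot.read_state();print(s['wrist_torque'])"; python3 -m creep '[[0,0,0.02,0,0,0,0.47],[0,0,0.04,0,0,0,0.47],[0,0,0.06,0,0,0,0.47],[0,0,0.06,0,0,0,0.47],[0,0,0.06,0,0,0,0.47]]';  python3 -c "
from h import *
s=bot.read_state();print(s['wrist_torque'])"
```

```text
t: 15.45
ee_pos: [541.4, -46.7, 58.9]
orientation: [0.753, 0.658, -0.001, -0.002]
contact_force: [-3.3, 3.3, 5.0]
grip_width: 39.9
gripper_force: 3.4
[0.40485192 0.59992294 0.04749972]
t: 16.08
ee_pos: [541.4, -46.6, 58.9]
orientation: [0.772, 0.635, -0.001, -0.002]
contact_force: [-5.3, 2.6, 4.7]
grip_width: 40.1
gripper_force: 3.7
[0.49220636 0.61213556 0.09453893]
```

```bash
python3 -m creep '[[0,0,0.02,0,0,0,0.47],[0,0,0.04,0,0,0,0.47],[0,0,0.06,0,0,0,0.47],[0,0,0.08,0,0,0,0.47],[0,0,0.08,0,0,0,0.47]]'
python3 - <<'E'
from h import *
import cv2
print(bot.read_state()["wrist_torque"])
m=vision.get_image("side")[145:265,170:330,::-1]
cv2.imwrite("pics/c7.png",cv2.convertScaleAbs(cv2.resize(m,(800,600),interpolation=cv2.INTER_CUBIC),alpha=1.4))
E
```

```text
t: 16.7
ee_pos: [542.1, -46.4, 59.2]
orientation: [0.795, 0.606, -0.001, -0.002]
contact_force: [-2.6, 4.5, 3.8]
grip_width: 40.1
gripper_force: 28.8
[0.85187771 0.46058424 1.51626472]
```

View pics/c7.png

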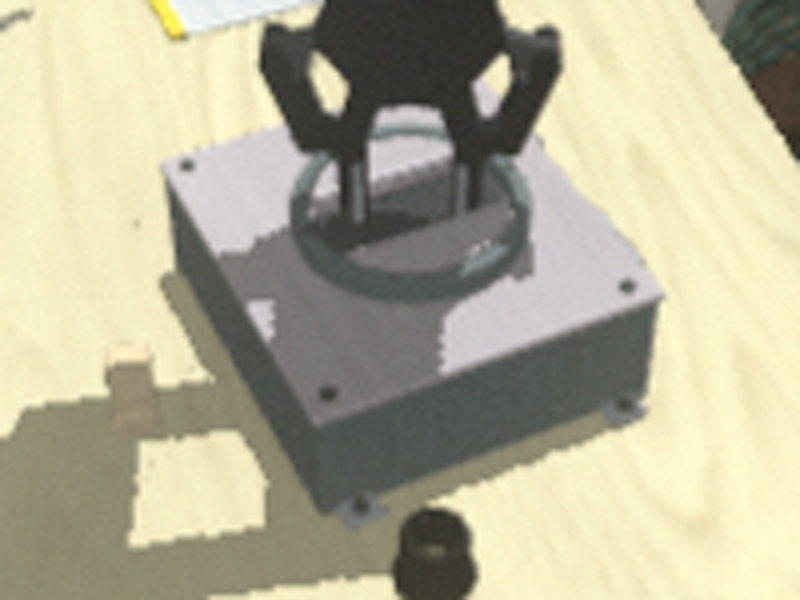

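The torque jumped to 1.5 N m, so the fastener is at its stop. The picture agrees: the slot runs along housing x, and its near wall goes from crop (350,250) to (515,205). I'll relieve the turn without touching the other wall, lift out, and check the angle by numbers.

```bash
python3 -m creep '[[0,0,-0.1,0,0,0,0.47],[0,0,-0.25,0,0,0,0.47],[0,0,-0.25,0,0,-0.01,0.47],[0,0,-0.25,0,0,-0.03,0.47],[0,0,-0.25,0,0,-0.06,0.47]]'; python3 -m creep '[[0,0,0,0,0,-0.05,0.47],[0,0,0,0,0,-0.1,0.47],[0,0,0,0,0,-0.12,0.47],[0,0,0,0,0,-0.12,0.47],[0,0,0,0,0,-0.12,0.47]]'
python3 - <<'E'
from h import *
import cv2
np.set_printoptions(precision=3,suppress=True)
im=vision.get_image("side")
H=cv2.findHomography(np.array([proj("side",house(x,y,82)) for x,y in((-55,-60),(65,-60),(65,60),(-55,60))]),np.array([(0,480),(480,480),(480,0),(0,0.)]))[0]
w=cv2.warpPerspective(im,H,(480,480)) ; g=cv2.cvtColor(w,cv2.COLOR_RGB2GRAY)
cv2.imwrite("pics/rect.png",w[:,:,::-1])
# dark slot region within head radius 42 mm
mask=np.zeros_like(g);cv2.circle(mask,(240,240),168,255,-1)
t,b=cv2.threshold(g[mask>0].reshape(-1,1),0,255,cv2.THRESH_OTSU)
d=((g<t)&(mask>0)).astype(np.uint8);n,l,s,c=cv2.connectedComponentsWithStats(d)
k=1+np.argmax(s[1:,4]);cn=np.argwhere(l==k)[:,::-1].astype(np.float32)
print("thr",t,"area mm2",s[k,4]/16,"rect",cv2.minAreaRect(cn))
c7=[onz("side",170+u/5,145+v/5,81.6)-O for u,v in((350,250),(515,205))];e=c7[1]-c7[0];print("near wall vs X",np.arctan2(e@Y,e@X),[(q@X,q@Y) for q in c7])
for nme,z in(("FR",69),): print(nme,proj("side",house(-89,-97,z-1.4)))
E
```

```text
t: 17.38
ee_pos: [542.7, -47.9, 119.4]
orientation: [0.717, 0.697, -0.0, -0.001]
contact_force: [0.6, 0.4, 0.5]
grip_width: 40.2
gripper_force: 0.0
t: 18.0
ee_pos: [542.6, -47.9, 237.9]
orientation: [0.716, 0.698, -0.0, -0.001]
contact_force: [0.4, 0.2, -0.5]
grip_width: 40.1
gripper_force: 0.0
thr 102.0 area mm2 3114.8125 rect ((240.10252380371094, 248.19871520996094), (168.13685607910156, 335.9737548828125), 89.2838363647461)
near wall vs X -0.0709560507250731 [(np.float64(-34.253102146696314), np.float64(-20.7758052416214)), (np.float64(49.210444137013496), np.float64(-26.708007949890384))]
FR [231.675 229.24 ]
```

The rectified slot measures 42 x 84 mm and lies within 0.7° of housing x, and the hard stop gave 1.5 N m. The cover is shut and the arm is clear.

```bash
python3 -c "
from plant import bot
print(bot.hand_in())"
```

```text
the job is handed in; nothing more can be done
None
```

I pressed the cover shut, turned the fastener clockwise to its hard stop so the cover is locked, left the screwdriver, loupe and pith untouched, and handed the job in at about 18 s with the arm clear.

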